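Move a copper panel from the soldering hearth to the cooling bricks with a spatula

TASK

The copper panel on the soldering hearth must not be touched by the gripper: slide the cranked spatula under it between the two rails, lift it a little, draw it out from under the third hand, carry it level and lower it gently on to the pair of cooling bricks, centred and square (its long side across the channel). Pull the spatula out along the channel and stand it back on the bench top, blade down. Do not knock the other things about.

Things in the scene. Friction and masses are not known exactly. Their poses are not given: they have to be found in the camera images.
- panel: Flat copper panel 90 (x) x 105 (y) x 4 mm, about 0.32 kg, loose. Origin: centre of its underside, z up. It starts lying across the hearth's two rails, underside 24 mm above the bench, up to 15 mm off centre along the rails, 6 mm across, and up to 0.1 rad askew.
- spatula: Cranked spatula, 0.18 kg, standing on its blade and heel. Origin: centre of blade underside; x to the tip, z up. Steel blade 96 (x -48 to 48) x 44 x 3 mm, flat, level. Neck 16 mm wide rises from blade rear to the dark wooden handle: bar along x, -175 to -70, 20 wide (y), 24 high (z 48 to 72). Under its rear end (x -164) a heel goes down to blade level, 36 mm wide at the foot.
- spatula_grip (a point): Point on the spatula's handle to grip from above, fingers closing across it (along spatula y): 100 mm behind the spatula's origin, 60 mm above the blade's underside. Axes as the spatula's.
- hearth: Fixed soldering hearth. Origin: bench level under the rails' middle; x along the rails, open front at -x, where the spatula enters. Dark board 150 x 180 x 4 mm. Two steel rails along x, 104 long, 12 wide, tops 24 mm above the bench, 60 mm clear between (y -30 to 30). White side bricks, inner faces y -65 and 65, x -50 to 75, tops at 40 mm; back brick x 75 to 105, top at 56 mm.
- rod_tip (a point): Front end of the third hand's rod, 85 mm above the bench over the rails' middle. The rod, 8 mm thick, comes forward over the panel, rising to z 112 at hearth x 95, from a post at hearth x 142 (black round base, radius 32); all fixed to the hearth. Lift under it less than 45 mm, then draw the panel out to the front.
- bricks: Fixed white cooling bricks. Origin: bench level under the centre; x along the channel, front at -x. Base brick 120 (x) x 156 (y) x 28 mm; on it two bricks 120 x 48 x 28 mm with a straight channel between them along x, 60 wide (y -30 to 30), 28 deep, open at both ends. Tops 56 mm above the bench.
- bricks_top (a point): centre of the cooling bricks in plan, level with their tops (56 mm above the bench): where the panel's origin should come to rest. Axes as the bricks'.
- torch: hand torch standing between the two stations, white can of radius 30 mm, black head with a steel nozzle pointing to its +x; 193 mm high, nozzle reaching 90 mm from the axis. Origin: centre of its foot. Loose bystander.
- dish: small white bowl, radius 30, 24 mm high, loose bystander. Origin: centre of its foot.
- jar: glass cup, radius 43, 100 mm high, loose bystander. Origin: centre of its foot.
- canister: steel can, radius 42, 170 mm high, loose bystander. Origin: centre of its foot.
- bench_pin: stepped wooden block 100 x 60 x 28 mm, loose bystander. Origin: centre of its underside.
- spare_brick: white brick 110 x 70 x 30 mm lying flat by itself, loose bystander. Origin: centre of its underside.
- hammer: hammer 220 mm long lying at the back, loose bystander. x runs from handle to head.
Things that resemble listed ones, but are neither listed nor needed, are in the scene too. Leave any blue or yellow look-alike of the spatula alone.

How it is judged:
By the outcome, as a careful person would: the job done as asked, in the order asked, and still so for the second after the job is handed in, with the robot touching nothing.
It also fails if it takes over 62 s, if anything falls off the work surface, if the arm or the gripper's body presses on something with over 40 N, if the wrist force passes 120 N, or if a joint passes its speed limit or range.

ROBOT

A 6-joint arm with a two-finger parallel gripper is mounted at the origin on the work surface. World frame = base frame: x ahead of the robot, y to its left, z up, the work surface at z = 0. Lengths are in mm, angles in rad, forces in N, time in s.
With the tool pointing down it reaches from about 400 to 925 mm from the base axis. Payload 12.5 kg.
Tool frame: the origin (TCP) lies midway between the tips of the shut fingers; the grasp point (between the pads) lies 19 mm behind it; z points along the fingers, y is the line along which they close (so a half turn about z gives the same grasp; the last joint's range is limited). The gripper opens to 95 mm and grips with 3 to 60 N. Pads are 20 mm wide; open, the fingers measure 119 mm over their backs; the gripper's body (75 mm by 180 mm) begins 59 mm behind the grasp point.
Start: joints at [-1.239, 0.491, 1.559, -0, 1.092, -0.106], TCP at [264.993, -566.064, 187.761] pointing down, gripper open.
Joint ranges: [-3.1, 3.1], [-0.84, 2.19], [0.05, 2.79], [-1.13, 4.28], [0.06, 2.93], [-2.69, 2.69]. Speed limits (rad/s): [2.22, 2.22, 2.79, 3.14, 3.14, 3.14].

INTERFACE

Orientations are given as [roll, pitch, yaw] about the fixed x, y, z axes, in that order (R = Rz(yaw) Ry(pitch) Rx(roll)).
In Python, from cell import env gives the robot as it stands.
- The arm moves only by the shell command python3 -m inch 'ROWS'. ROWS is JSON, a list of rows, each a list of 7 numbers: the turn, a rotation vector about the tool's x, y, z in rad, then the shift along the tool's x, y, z in cm, then the closure, from -1 (fully open) to 1 (shut). A call has 1 to 20 rows; each row shifts and turns the commanded pose from where the row before left it, along the tool's axes as they then stand; what a row does not reach is not made up. A row lasts 1/8 s, in which the tool goes at most 62.5 mm and 10.7 degrees, less where a joint would pass 70% of its speed; a pose out of reach is approached as far as the arm can. A call with a gripper value outside its range is refused whole. The fingers move at their own pace and stop on an object; the grip force is fixed at half the most. Time passes only in rows, so rows that do not move let the fingers close. It gives the time, the measured TCP pose, the force, the opening and the grip force at its end, in the units of the state.
- env.state(): the state, without advancing time (a new reading comes with each control period).
- env.read_camera(name): name is "side" or "top" or "wrist"; returns a dict with "img" (384x512x3 uint8, red, green, blue), "depth" (384x512 float32, mm along the optical axis (not along the pixel's ray), 0 where there is no reading), "fx", "fy", "cx", "cy" (pixels), "position" and "orientation" of the camera in the world. Camera axes: x right, y down, z forward; pixel columns grow to the right and rows downward; lengths in mm; the calibration is good to about 2 mm. The wrist camera is an equidistant fisheye: a pixel r from the principal point sees the ray r / f radians off the axis. A picture is of the moment at which its call begins.
- env.job_done(): hands the job in; it is judged then, once.
Trained networks look in a picture, given as the dict that the camera call returned (one of the last four; its "shot" number tells which), for a name from the list of things; names that differ only in an ending like _2 or _b are one class to them, and where a whole thing is asked for, a point or a joint stands for the part that bears it (a point fixed in the world has none). Each returns a list of dicts, best first, with "score" (0 to 1); they miss things now and then, are a little off and sometimes report something else, mostly with a low value. They report only what shows in the picture. A call takes as long as a camera call. They do not tell look-alikes from the thing itself.
- env.find_in(picture, target): "centre" ([x, y, z] in mm, in the coordinates of the camera as it stood for that picture, good to about 4 mm: the middle of the surface that is visible of it).
- env.trace(picture, target): "mask" (384x512 bool, what is visible of it).
The state is a dict: "t": time; "joints": joint angles; "qvel": joint speeds; "tau": joint torques, N m; "eef_pos": TCP position; "tcp_rot": TCP orientation; "ft_force": force on the tool from outside, world axes, zero at the start; "moment": the same for the moment, N m; "opening": opening from 0.0 (shut) to 1.0 (fully open); "grip_force": force on a finger pad.
Only numpy, scipy, OpenCV 4.12 (cv2) and the standard library are available. Lean on these libraries where they do the work, as an engineer would, in place of code of your own. Each camera call takes 0.05 s, during which the arm holds its last target. There are 200 camera calls.

## Working session

There is one attempt and no reset: what is moved stays moved. The work goes in short steps, Python scripts to look and compute and a shell command to move; the robot and the scene stay as the last step left them, time stands still between calls to the robot, and variables do not carry over. Pictures are saved under pics/ and viewed, at most 13 in all, crops included, and the job is handed in when it is done.

```bash
ls; mkdir -p pics; cat > h.py <<'E'
import numpy as np,cv2
from scipy.spatial.transform import Rotation as R
from cell import env
def rot(o):
    o=np.array(o,float)
    return o if o.shape==(3,3) else (R.from_euler('xyz',o).as_matrix() if o.size==3 else R.from_quat(o).as_matrix())
def world(p,c):
    return rot(p['orientation'])@np.array(c)+np.array(p['position'])
def cloud(p):  # HxWx3 world, pinhole
    d=p['depth'];v,u=np.mgrid[:d.shape[0],:d.shape[1]]
    c=np.stack([(u-p['cx'])/p['fx']*d,(v-p['cy'])/p['fy']*d,d],-1)
    w=c@rot(p['orientation']).T+np.array(p['position']); w[d==0]=np.nan
    return w
def save(p,n): cv2.imwrite('pics/'+n,cv2.cvtColor(p['img'],cv2.COLOR_RGB2BGR))
E
python3 - <<'E'
from h import *
for n in ['top','side']:
    p=env.read_camera(n);save(p,n+'0.png');print(n,p['position'],p['orientation'],p['fx'],p['cx'],p['cy'])
    for t in ['panel','spatula','hearth','bricks','torch','dish','jar','canister','bench_pin','spare_brick','hammer','spatula_grip','rod_tip','bricks_top']:
        try: print(t,[(np.round(world(p,r['centre'])).tolist(),round(r['score'],2)) for r in env.find_in(p,t)[:4]])
        except Exception as e: print(t,e)
print(env.state())
E
```

```text
pics
top [ 306.33666113    2.92382445 1478.80636484] [-3.03814043e+00 -2.41069369e-03 -1.56700635e+00] 391.3168776159914 254.43847359218114 188.4570989014957
panel [([630.0, 281.0, 27.0], 0.68)]
spatula [([502.0, -25.0, 1.0], 0.97), ([173.0, 288.0, 2.0], 0.71)]
hearth [([682.0, 262.0, 38.0], 0.89)]
bricks [([584.0, 494.0, 171.0], 0.68), ([638.0, -280.0, 57.0], 0.55)]
torch [([671.0, 34.0, 178.0], 0.9)]
dish []
jar [([576.0, -509.0, 56.0], 0.79)]
canister [([584.0, 496.0, 169.0], 0.67), ([669.0, 33.0, 176.0], 0.55)]
bench_pin [([408.0, -518.0, 14.0], 0.85)]
spare_brick [([378.0, 536.0, 35.0], 0.76), ([410.0, -518.0, 11.0], 0.54)]
hammer [([763.0, -3.0, 29.0], 0.71), ([635.0, 281.0, 28.0], 0.38)]
spatula_grip [([173.0, 293.0, -0.0], 0.93), ([501.0, -26.0, 3.0], 0.72)]
rod_tip [([682.0, 264.0, 38.0], 0.72)]
bricks_top []
side [-537.12060875  906.57689285 1391.93986565] [-2.35019335  0.01220367 -2.32877757] 481.3162848692226 257.83523606064153 185.29387490745512
panel [([627.0, 286.0, 27.0], 0.96)]
spatula [([495.0, -22.0, -3.0], 0.92), ([229.0, -387.0, 22.0], 0.8), ([178.0, 293.0, 2.0],
[... 647 characters left out ...]
0.0], 0.64)]
{'t': 1.5, 'joints': array([-1.23860397e+00,  4.90895683e-01,  1.55892847e+00,  1.27471817e-05,
        1.09169467e+00, -1.05586933e-01]), 'qvel': array([ 9.59073473e-04,  9.65668647e-04, -5.22737331e-04, -1.23723618e-04,
        2.37843105e-03, -8.31627914e-05]), 'tau': array([-4.71022740e-04, -6.12464833e+01, -2.58425725e+01,  6.92847697e-02,
        4.45859309e-02,  1.86664892e-05]), 'eef_pos': array([ 264.98911097, -566.05167194,  187.75380555]), 'tcp_rot': array([ 3.14151805e+00, -3.46893380e-06,  4.37773417e-01]), 'ft_force': array([0.41180198, 0.66612586, 0.8455943 ]), 'moment': array([0.01573016, 0.01227408, 0.00515502]), 'grip_force': 0.0, 'opening': 1.0015292393210415}
```

View pics/top0.png

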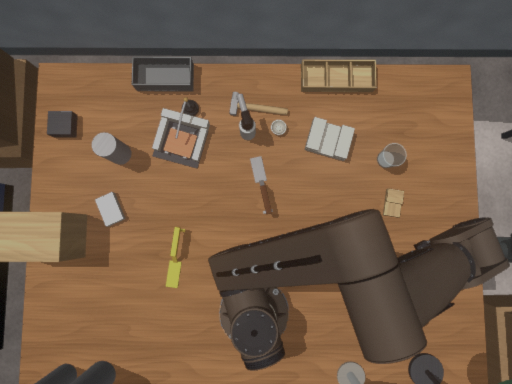

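View pics/side0.png

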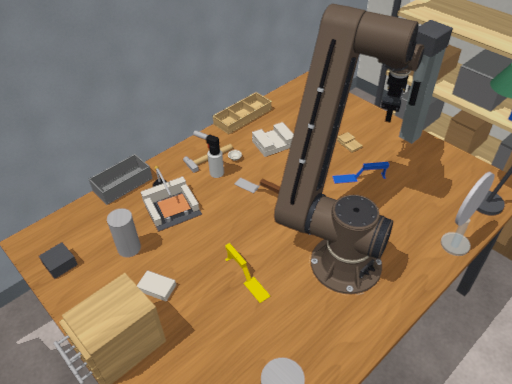

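```bash
cat > m.py <<'E'
from h import *
def rect(P):
    (c,s,a)=cv2.minAreaRect(P[:,:2].astype(np.float32)); 
    return np.round(c,1),np.round(s,1),round(a,1)
def sel(w,c,r,z0,z1,mask=None):
    m=(np.hypot(w[...,0]-c[0],w[...,1]-c[1])<r)&(w[...,2]>z0)&(w[...,2]<z1)
    return m if mask is None else m&mask
E
python3 - <<'E'
from m import *
for n in ['top','side']:
    p=env.read_camera(n);w=cloud(p);im=p['img'].astype(int);hsv=cv2.cvtColor(p['img'],cv2.COLOR_RGB2HSV)
    white=(hsv[...,1]<60)&(hsv[...,2]>120)
    print(n,'bench z',np.nanmedian(w[sel(w,(450,150),60,-30,30)][:,2]))
    print('bricks',rect(w[sel(w,(635,-278),125,48,64)]))
    print('hearth white',rect(w[sel(w,(670,275),130,32,64,white)]))
    mt=np.zeros(white.shape,bool)
    for r in env.trace(p,'panel')[:1]: mt=r['mask']
    print('panel',rect(w[mt&sel(w,(635,280),90,15,40)]), np.nanmedian(w[mt],0))
    for r in env.trace(p,'spatula')[:3]:
        q=w[r['mask']];c=np.nanmedian(q,0)
        if abs(c[0]-480)<80 and abs(c[1]+25)<50:
            print('spat',rect(q[(q[:,2]<25)]),(q[:,2]>40).sum(), rect(q[(q[:,2]>50)]) if (q[:,2]>50).sum()>5 else '')
    if n=='top':
        u=p['img']
        a=cv2.resize(u[90:230,130:370],None,fx=3.3,fy=3.3,interpolation=cv2.INTER_CUBIC)
        cv2.imwrite('pics/crop1.png',a[...,::-1])
E
```

```text
top bench z -0.18902596023428941
bricks (array([ 646.2, -280.1]), array([156.9, 121.4]), 73.8)
hearth white (array([658.4, 279.3]), array([178.7, 156.3]), 74.5)
panel (array([631. , 282.2]), array([106.1,  91.7]), 73.5) [628.40559783 280.53811253  28.10620466]
spat (array([474.3, -25.4]), array([216.3,  45. ]), 12.1) 172 (array([413.9, -40.2]), array([103.6,  19.9]), 13.3)
side bench z -0.15330937529529365
bricks (array([ 640.7, -279.4]), array([162. , 128.2]), 70.5)
hearth white (array([671.4, 274.8]), array([179.6, 194.8]), 75.3)
panel (array([626.7, 281. ]), array([105. , 102.5]), 73.6) [625.90441823 282.26334108  27.08429227]
spat (array([497.1, -37.2]), array([187.6,  88.8]), 36.9) 153 (array([329.8,  15. ]), array([ 64.9, 286.2]), 60.7)
```

View pics/crop1.png

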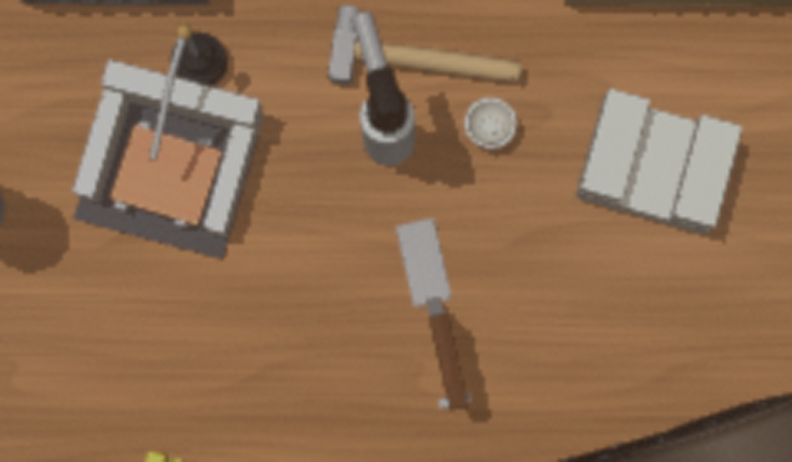

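```bash
python3 -m inch '[[0,0,0,3.23,-3.39,0,-1],[0,0,0,3.23,-3.39,0,-1],[0,0,0,3.23,-3.39,0,-1],[0,0,0,3.23,-3.39,0,-1],[0,0,0,3.23,-3.39,0,-1],[0,0,0,3.23,-3.39,0,-1],[0,0,0,3.23,-3.39,0,-1],[0,0,0,3.23,-3.39,0,-1],[0,0,0,3.23,-3.39,0,-1],[0,0,0,3.23,-3.39,0,-1],[0,0,0,3.23,-3.39,0,-1],[0,0,0,3.23,-3.39,0,-1]]'; python3 -m inch '[[0,0,-0.183,0,0,0,-1],[0,0,-0.183,0,0,0,-1],[0,0,-0.183,0,0,0,-1],[0,0,-0.183,0,0,0,-1],[0,0,-0.183,0,0,0,-1],[0,0,-0.183,0,0,0,-1],[0,0,-0.183,0,0,0,-1],[0,0,-0.183,0,0,0,-1],[0,0,-0.183,0,0,0,-1],[0,0,-0.183,0,0,0,-1],[0,0,-0.183,0,0,0,-1],[0,0,-0.183,0,0,0,-1],[0,0,-0.183,0,0,0,-1],[0,0,-0.183,0,0,0,-1],[0,0,-0.183,0,0,0,-1],[0,0,-0.183,0,0,0,-1],[0,0,0,0,0,0,-1]]'
python3 - <<'E'
from m import *
s=env.state();print(s['t'],s['eef_pos'],s['tcp_rot'],s['joints'],s['ft_force'])
p=env.read_camera('wrist');save(p,'w1.png');print(p['position'],p['orientation'],p['fx'],p['cx'],p['cy'])
for t in ['spatula','spatula_grip','panel','torch']:
    print(t,[(np.round(world(p,r['centre'])).tolist(),round(r['score'],2)) for r in env.find_in(p,t)[:3]])
E
```

```text
t: 3.3
eef_pos: [444.0, -31.8, 188.0]
tcp_rot: [3.141, -0.0, 0.438]
ft_force: [0.9, -1.0, -0.7]
opening: 1.001
grip_force: 0.0
t: 5.42
eef_pos: [443.6, -33.3, 187.8]
tcp_rot: [-3.141, 0.0, -2.919]
ft_force: [-0.2, -0.4, 0.0]
opening: 0.998
grip_force: 0.0
5.425 [443.62447821 -33.31367769 187.82966414] [-3.14139688e+00  2.36878233e-04 -2.91860559e+00] [-2.23582346e-01  2.35036578e-01  1.97824057e+00 -9.27919529e-05
  9.28017311e-01 -2.01731010e+00] [-0.23020286 -0.44529691  0.02007536]
[380.02911353 -48.10628448 384.39626886] [2.90364207e+00 5.04487230e-04 1.79316785e+00] 297.3186396354542 259.35730307663187 191.88904179441224
spatula [([447.0, -39.0, 67.0], 0.76), ([225.0, 281.0, 21.0], 0.61), ([281.0, -329.0, 5.0], 0.55)]
spatula_grip [([285.0, -331.0, 5.0], 0.91), ([446.0, -38.0, 68.0], 0.85), ([226.0, 281.0, 17.0], 0.66)]
panel [([379.0, -488.0, 7.0], 0.63)]
torch []
```

```bash
cat >> m.py <<'E'
def wcloud(p):
    d=p['depth'];v,u=np.mgrid[:d.shape[0],:d.shape[1]]
    x=(u-p['cx'])/p['fx'];y=(v-p['cy'])/p['fy'];th=np.hypot(x,y)+1e-9
    k=np.where(th<1.4,np.tan(np.minimum(th,1.4)),np.nan)/th*d
    w=np.stack([x*k,y*k,d],-1)@rot(p['orientation']).T+np.array(p['position']);w[d==0]=np.nan
    return w
E
python3 - <<'E'
from m import *
p=env.read_camera('wrist');w=wcloud(p)
print('bench',np.nanmedian(w[sel(w,(480,60),30,-30,30)][:,2]))
m=sel(w,(415,-40),90,60,80);print('handle',rect(w[m]),m.sum())
m=sel(w,(530,-14),70,1.5,9);print('blade',rect(w[m]),m.sum())
t=env.read_camera('top');w=cloud(t);b=sel(w,(530,-14),60,-5,15)
hs=cv2.cvtColor(t['img'],cv2.COLOR_RGB2HSV);g=b&(hs[...,1]<70);print('blade top',rect(w[g]),g.sum())
E
```

```text
bench -0.4238154793351896
handle (array([414.3, -41.6]), array([104.3,  20. ]), 12.5) 1790
blade (array([510.9, -20.4]), array([ 73.6, 131.1]), 12.9) 1237
blade top (array([0., 0.]), array([0., 0.]), 0.0) 0
```

View pics/w1.png

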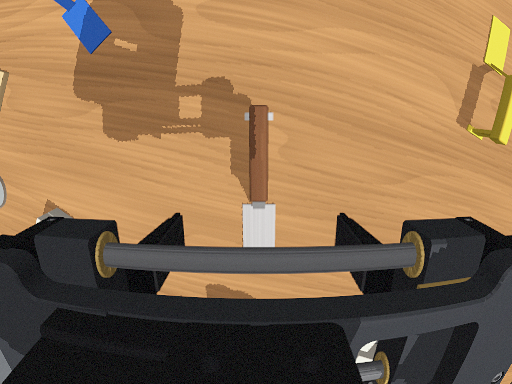

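```bash
python3 -m inch '[[0,0,0,0,-0.17,3.5,-1],[0,0,0,0,0,3.5,-1],[0,0,0,0,0,3.5,-1],[0,0,0,0,0,2.5,-1],[0,0,0,0,0,1.2,-1],[0,0,0,0,0,0.48,-1],[0,0,0,0,0,0,-1],[0,0,0,0,0,0,1],[0,0,0,0,0,0,1],[0,0,0,0,0,0,1],[0,0,0,0,0,0,1],[0,0,0,0,0,0,1],[0,0,0,0,0,0,1],[0,0,0,0,0,0,1],[0,0,0,0,0,0,1]]'
```

```text
t: 7.65
eef_pos: [444.0, -35.0, 40.9]
tcp_rot: [-3.142, -0.0, -2.917]
ft_force: [-0.2, 2.4, 1.0]
opening: 0.219
grip_force: 0.4
```

```bash
python3 -m inch '[[0,0,0,0,0,0,1],[0,0,0,0,0,0,1],[0,0,0,0,0,0,1],[0,0,0,0,0,-0.5,1],[0,0,0,0,0,-1,1],[0,0,0,0,0,-2,1],[0,0,0,0,0,-2,1],[0,0,0,0,0,-2,1],[0,0,0,0,0,0,1],[0,0,0,0,0,0,1]]'
python3 - <<'E'
from m import *
t=env.read_camera('top');w=cloud(t)
m=np.zeros((384,512),bool)
for r in env.trace(t,'spatula')[:3]:
    if abs(np.nanmedian(w[r['mask']],0)[0]-500)<70: m=r['mask'];break
q=w[m];s=env.state()
print(len(q),np.nanmin(q,0),np.nanmax(q,0),s['eef_pos'],s['ft_force'],s['moment'],s['grip_force'])
a=.221;o=s['eef_pos'];L=(q[:,:2]-o[:2])@np.array([[np.cos(a),-np.sin(a)],[np.sin(a),np.cos(a)]])
for lo in range(-100,160,20):
    k=(L[:,0]>lo)&(L[:,0]<=lo+20)
    if k.any(): print(lo,k.sum(),np.round(np.median(q[k,2]),1),np.round(L[k,1].min(),1),np.round(L[k,1].max(),1))
print(L[:,0].max())
E
```

```text
t: 8.9
eef_pos: [443.7, -34.9, 115.6]
tcp_rot: [3.142, -0.0, -2.917]
ft_force: [-0.1, -0.3, -2.1]
opening: 0.204
grip_force: 30.0Traceback (most recent call last):
  File "<stdin>", line 7, in <module>
    res = np.fmin.reduce(a, axis=axis, out=out, **kwargs)
ValueError: zero-size array to reduction operation fmin which has no identity
```

```bash
cat >> m.py <<'E'
def strip(yaw,lo=40,hi=170,step=12,z0=15,z1=160,half=30,cam='top'):
    """points ahead of the TCP in spatula frame (x ahead, y lateral, z world)"""
    t=env.read_camera(cam);w=cloud(t);o=env.state()['eef_pos'];c,s=np.cos(yaw),np.sin(yaw)
    L=(w[...,:2]-o[:2])@np.array([[c,-s],[s,c]])
    k=(L[...,0]>lo)&(L[...,0]<hi)&(abs(L[...,1])<half)&(w[...,2]>z0)&(w[...,2]<z1)
    return t,np.c_[L[k],w[...,2][k]],t['img'][k]
E
python3 - <<'E'
from m import *
t,q,c=strip(.224)
for lo in range(40,170,12):
    k=(q[:,0]>lo)&(q[:,0]<=lo+12)
    if k.any(): print(lo,k.sum(),np.round(np.median(q[k],0),1),q[k,1].min(),q[k,1].max())
b=q[(q[:,0]>50)&(q[:,2]<100)];print(q[:,0].max(),np.polyfit(b[:,0],b[:,2],1),rect(b))
E
```

```text
100 4 [109.3 -18.3  80.8] -20.292484653667806 9.284117238358116
112 20 [118.3 -10.5  76.8] -19.658514035127684 3.3258095229624343
124 33 [130.8  -2.6  78. ] -20.35525082636678 22.216053368583307
136 14 [138.7   0.9  76.2] -19.65146232643726 21.286972094170995
140.30309413193697 [-8.25674397e-02  8.81673241e+01] (array([123.2,   1. ]), array([42.6, 34.3]), 89.8)
```

```bash
cat >> m.py <<'E'
from scipy.optimize import minimize
def box(L,x0,x1,y0,y1,s=1.5):
    d=np.minimum.reduce([L[:,0]-x0,x1-L[:,0],L[:,1]-y0,y1-L[:,1]])
    return 1/(1+np.exp(-np.clip(d/s,-30,30)))
def fit(w,g,boxes,zlo,zhi,r=140,extra=None):
    m=np.hypot(w[...,0]-g[0],w[...,1]-g[1])<r
    if extra is not None: m&=extra
    q=w[m];lab=((q[:,2]>zlo)&(q[:,2]<zhi)).astype(float);q=q[(q[:,2]<zhi)];lab=((q[:,2]>zlo)).astype(float)
    def f(v):
        c,s=np.cos(v[2]/100),np.sin(v[2]/100)
        L=(q[:,:2]-v[:2])@np.array([[c,-s],[s,c]])
        return np.mean((np.maximum.reduce([box(L,*b) for b in boxes])-lab)**2)
    best=min((minimize(f,[g[0]+dx,g[1]+dy,g[2]*100],method='Nelder-Mead',options=dict(initial_simplex=None,xatol=.02,fatol=1e-7)) for dx in(-4,4) for dy in(-4,4)),key=lambda r:r.fun)
    return np.round([best.x[0],best.x[1],best.x[2]/100],4),round(best.fun,4)
HB=[(-50,75,65,90),(-50,75,-90,-65),(75,105,-90,90)];BB=[(-60,60,30,78),(-60,60,-78,-30)]
def panelfit(p,w,g,z0,z1):
    """copper-coloured rectangle fit"""
    h=cv2.cvtColor(p['img'],cv2.COLOR_RGB2HSV);r=p['img'].astype(int)
    cu=(r[...,0]-r[...,2]>55)&(w[...,2]>z0)&(w[...,2]<z1)&(np.hypot(w[...,0]-g[0],w[...,1]-g[1])<85)
    cu=cv2.morphologyEx(cu.astype(np.uint8),cv2.MORPH_CLOSE,np.ones((5,5)))>0
    q=w[cu&(w[...,2]>z0)&(w[...,2]<z1)]
    return rect(q),np.round(np.median(q,0),1),len(q)
E
python3 - <<'E'
from m import *
for n in ['top','side']:
    p=env.read_camera(n);w=cloud(p)
    print(n,'hearth',fit(w,(632,286,-.27),HB,32,62),'bricks',fit(w,(646,-280,-.283),BB,46,66),'panel',panelfit(p,w,(631,282),18,38))
E
```

```text
top hearth (array([ 6.332777e+02,  2.879476e+02, -2.643000e-01]), np.float64(0.0499)) bricks (array([ 6.481730e+02, -2.814069e+02, -2.823000e-01]), np.float64(0.0124)) panel ((array([629.9, 281.7]), array([105.8,  90.4]), 73.2), array([628.4, 280.8,  27.9]), 624)
side hearth (array([ 6.315699e+02,  2.828519e+02, -2.680000e-01]), np.float64(0.0781)) bricks (array([ 6.535248e+02, -2.960663e+02, -1.514000e-01]), np.float64(0.0153)) panel ((array([626.6, 280.5]), array([105.2,  99. ]), 73.3), array([625.6, 281.7,  27.4]), 457)
```

```bash
python3 -m inch '[[0,0,0,-0.3,2,0,1],[0,0,0,-0.64,4.15,0,1],[0,0,0,-0.64,4.15,0,1],[0,0,0,-0.64,4.15,0,1],[0,0,0,-0.64,4.15,0,1],[0,0,0,-0.64,4.15,0,1],[0,0,0,-0.64,4.15,0,1],[0,0,0,-0.64,4.15,0,1],[0,0,0,-0.64,4.15,0,1],[0,0,0,-0.34,2.2,0,1],[0,0,0.1635,0,0,0,1],[0,0,0.1635,0,0,0,1],[0,0,0.1635,0,0,0,1],[0,0,0,0,0,2,1],[0,0,0,0,0,2.37,1],[0,0,0,0,0,1.5,1],[0,0,0,0,0,0.5,1],[0,0,0,0,0,0,1]]'
python3 - <<'E'
from m import *
t,q,c=strip(-.266,lo=30,hi=150,z0=6,z1=100)
k=q[:,0]<140.5;b=q[(q[:,0]>60)&k&(q[:,2]<25)]
print(len(b),rect(b),q[:,0].max(),np.polyfit(b[:,0],b[:,2],1),np.median(b[:,2]))
w=cloud(t);print(panelfit(t,w,(630,282),18,38))
s=env.state();print(s['eef_pos'],s['tcp_rot'],s['joints'],s['t'])
u=t['img'][85:245,110:310];cv2.imwrite('pics/c2.png',cv2.resize(u,None,fx=3.7,fy=3.7,interpolation=cv2.INTER_CUBIC)[...,::-1])
E
```

```text
t: 11.4
eef_pos: [417.1, 342.4, 52.2]
tcp_rot: [-3.141, -0.0, 2.875]
ft_force: [-0.3, -0.0, -1.4]
opening: 0.205
grip_force: 30.0
253 (array([100. ,  -0.4]), array([79.3, 57.9]), 0.2) 148.70749778920165 [2.01768564e-03 1.39997254e+01] 14.046871174001126
((array([629.6, 282.2]), array([105.3,  89.8]), 73.9), array([628.5, 280.5,  28.2]), 622)
[417.23074248 342.57444786  52.59047648] [3.14126657e+00 4.23081594e-04 2.87523486e+00] [ 5.65131199e-01  5.52453668e-01  1.90104216e+00 -1.46417568e-04
  6.87570822e-01 -7.39194273e-01] 11.45
```

View pics/c2.png

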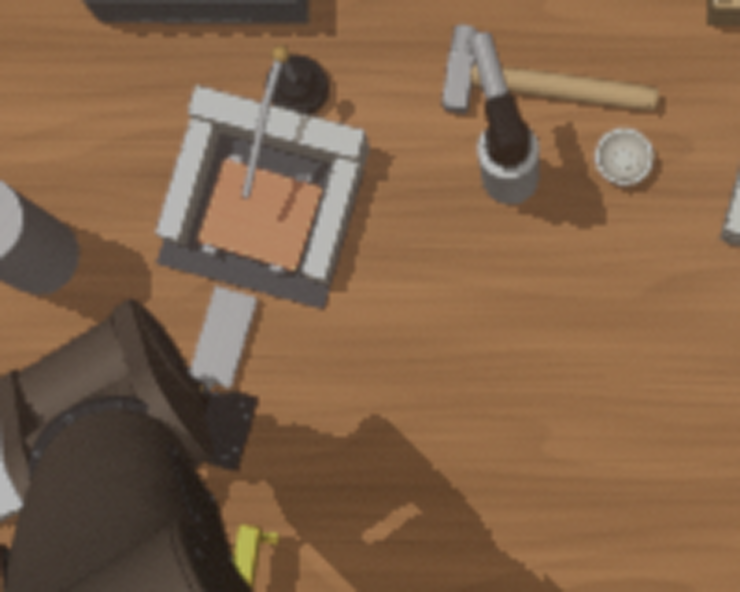

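```bash
python3 -m inch '[[0,0,0,-1,0,0,1],[0,0,0,-1.5,0,0,1],[0,0,0,-1.5,0,0,1],[0,0,0,-1.5,0,0,1],[0,0,0,-1.5,0,0,1],[0,0,0,-1.5,0,0,1],[0,0,0,-1.5,0,0,1],[0,0,0,-1.5,0,0,1],[0,0,0,-1,0,0,1],[0,0,0,0,0,0,1],[0,0,0,0,0,0,1]]'
python3 - <<'E'
from m import *
t=env.read_camera('top');w=cloud(t);print(panelfit(t,w,(630,282),18,38))
s=env.state();print(s['eef_pos'],s['tcp_rot'],s['ft_force'],s['t'])
u=t['img'][110:220,120:240];cv2.imwrite('pics/c3.png',cv2.resize(u,None,fx=5,fy=5,interpolation=cv2.INTER_CUBIC)[...,::-1])
E
```

```text
t: 12.82
eef_pos: [537.1, 309.6, 52.1]
tcp_rot: [-3.141, -0.0, 2.875]
ft_force: [-0.4, -0.3, -1.4]
opening: 0.205
grip_force: 30.0
((array([630.1, 281.9]), array([104.9,  89.4]), 73.5), array([635.5, 273.1,  28.1]), 499)
[537.08508192 309.69548838  52.17324923] [-3.14131525e+00 -2.54150564e-04  2.87563543e+00] [-0.37008415 -0.45240509 -2.29987484] 12.875
```

View pics/c3.png

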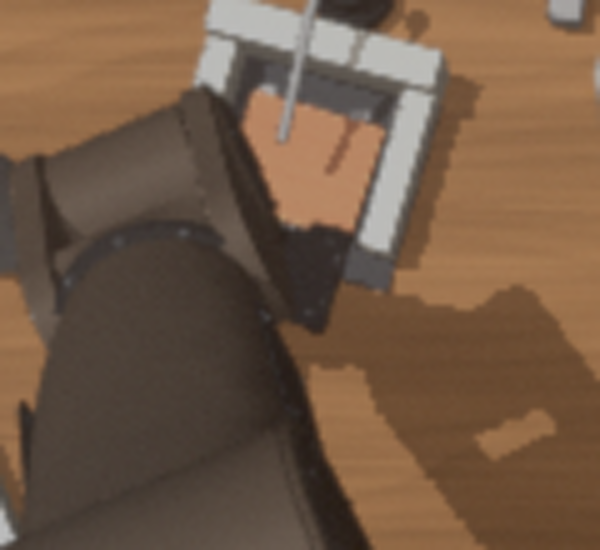

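```bash
python3 -m inch '[[0,0,0,0,0,-0.5,1],[0,0,0,0,0,-0.3,1],[0,0,0,0,0,-0.2,1],[0,0,0,0,0,-0.2,1],[0,0,0,0,0,-0.3,1],[0,0,0,0,0,-0.3,1],[0,0,0,0,0,-0.4,1],[0,0,0,0,0,-0.4,1],[0,0,0,0,0,0,1],[0,0,0,0,0,0,1]]'
python3 - <<'E'
from m import *
t=env.read_camera('top');w=cloud(t);print(panelfit(t,w,(630,282),25,70))
h=t['img'].astype(int)
k=(h[...,0]-h[...,2]>55)&(np.hypot(w[...,0]-630,w[...,1]-282)<75)&(w[...,2]>25)
q=w[k];A=np.c_[q[:,0]-630,q[:,1]-282,np.ones(len(q))];print(np.linalg.lstsq(A,q[:,2],rcond=None)[0])
s=env.state();print(s['eef_pos'],s['tcp_rot'],s['ft_force'],s['t'])
E
```

```text
t: 14.12
eef_pos: [537.4, 309.6, 78.2]
tcp_rot: [-3.141, -0.0, 2.875]
ft_force: [-0.3, 0.0, -4.0]
opening: 0.207
grip_force: 30.0
((array([625.8, 282.8]), array([104.4,  80.4]), 74.0), array([627.9, 274.7,  32.2]), 428)
[-3.04527768e-01  2.24717645e-02  3.35934475e+01]
[537.45343528 309.58362971  78.12650232] [-3.14148247e+00 -1.29036154e-04  2.87527590e+00] [-0.21311122  0.38379564 -3.60423063] 14.175
```

```bash
python3 - <<'E'
from m import *
p=env.read_camera('wrist');w=wcloud(p);s=env.state();o=s['eef_pos'];c_,s_=np.cos(-.266),np.sin(-.266)
L=(w[...,:2]-o[:2])@np.array([[c_,-s_],[s_,c_]])
for lo in range(-110,0,10):
    k=(L[...,0]>lo)&(L[...,0]<=lo+10)&(abs(L[...,1])<8)
    if k.any(): print(lo,k.sum(),np.round(np.nanmedian(w[...,2][k]),1))
save(p,'w2.png')
t=env.read_camera('side');u=t['img'][130:260,90:260];cv2.imwrite('pics/s2.png',cv2.resize(u,None,fx=4.5,fy=4.5,interpolation=cv2.INTER_CUBIC)[...,::-1])
E
```

```text
-110 184 -0.4
-100 89 -0.3
-90 135 117.0
-80 565 117.5
-70 551 116.3
-60 565 115.1
-50 525 113.9
-40 490 112.7
-30 5781 220.5
-20 449 110.3
-10 407 109.2
```

View pics/s2.png

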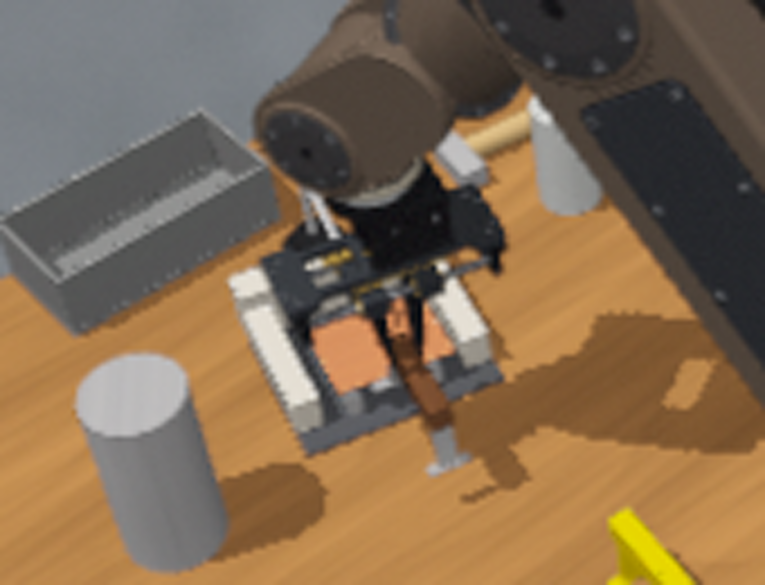

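```bash
python3 -m inch '[[0,0,0,0,0,0.4,1],[0,0,0,0,0,0.5,1],[0,0,0,0,0,0.5,1],[0,0,0,0,0,0.5,1],[0,0,0,0,0,0.5,1],[0,0,0,0,0,0.4,1],[0,0,0,0,0,0.3,1],[0,0,0,0,0,0.25,1],[0,0,0,0,0,0,1],[0,0,0,0,0,0,-0.3],[0,0,0,0,0,0,-0.3],[0,0,0,0,0,0,-0.3],[0,0,0,0,0,0,-0.3]]'
cat >> m.py <<'E'
def handle(yaw):
    p=env.read_camera('wrist');w=wcloud(p);o=env.state()['eef_pos'];c,s=np.cos(yaw),np.sin(yaw)
    L=(w[...,:2]-o[:2])@np.array([[c,-s],[s,c]])
    k=(L[...,0]>-100)&(L[...,0]<0)&(abs(L[...,1])<18)&(abs(w[...,2]-(o[2]+32))<20)
    q=np.c_[L[k],w[...,2][k]];f=np.polyfit(q[:,0],q[:,2],1);r=np.polyfit(q[:,0],q[:,1],1)
    print('handle rear x',q[:,0].min().round(1),'y',q[:,1].min().round(1),q[:,1].max().round(1),'pitch(nose down+)',round(-f[0],3),'top z at tcp',round(f[1],1),'yaw rel',round(r[0],3));return p,w
E
python3 - <<'E'
from m import *
handle(-.266)
t=env.read_camera('top');w=cloud(t);print(panelfit(t,w,(630,282),18,40))
s=env.state();print(s['eef_pos'],s['ft_force'],s['opening'],s['joints'])
E
```

```text
t: 15.9
eef_pos: [537.5, 309.5, 44.6]
tcp_rot: [-3.141, -0.0, 2.875]
ft_force: [-0.1, -0.0, -0.4]
opening: 0.563
grip_force: 0.0
handle rear x -85.0 y -10.1 10.1 pitch(nose down+) -0.032 top z at tcp 73.9 yaw rel 0.003
((array([627.4, 281.4]), array([103.6,  77.8]), 75.2), array([630.9, 272.2,  28.1]), 439)
[537.59506904 309.57186089  44.67778283] [ 0.16248268 -0.46057825 -0.00475262] 0.6276489817725868 [ 4.16087038e-01  6.50787118e-01  1.70165405e+00 -1.37502794e-04
  7.89113510e-01 -8.88292071e-01]
```

```bash
python3 -m inch '[[0,0,0,-0.65,0,0,-0.3],[0,0,0,-0.65,0,0,-0.3],[0,0,0,0,0,0,-0.3],[0,0,0,0,0,0,1],[0,0,0,0,0,0,1],[0,0,0,0,0,0,1],[0,0,0,0,0,0,1],[0,0,0,0,0,0,1],[0,0,0,0,0,0,1],[0,0,0,0,0,-0.3,1],[0,0,0,0,0,-0.3,1],[0,0,0,-0.25,0,0,1],[0,0,0,-0.25,0,0,1],[0,0,0,0,0,0,1]]'
python3 - <<'E'
from m import *
handle(-.266)
t=env.read_camera('top');w=cloud(t);print(panelfit(t,w,(630,282),18,40))
E
```

```text
t: 17.75
eef_pos: [554.9, 304.7, 50.4]
tcp_rot: [-3.141, -0.0, 2.875]
ft_force: [-1.0, 0.7, -2.9]
opening: 0.2
grip_force: 30.0
handle rear x -98.5 y -17.6 17.6 pitch(nose down+) -0.051 top z at tcp 82.7 yaw rel -0.0
((array([634.7, 277. ]), array([97.9, 65.8]), 75.7), array([636.1, 266.8,  28.3]), 306)
```

```bash
python3 -m inch '[[0,0,0,0,0,-0.4,1],[0,0,0,0,0,-0.2,1],[0,0,0,0,0,-0.2,1],[0,0,0,0,0,-0.2,1],[0,0,0,0,0,-0.3,1],[0,0,0,0,0,-0.3,1],[0,0,0,0,0,-0.3,1],[0,0,0,0,0,0,1]]'
cat >> m.py <<'E'
def tilt(yaw,zc,c0=None):
    t=env.read_camera('top');w=cloud(t);h=t['img'].astype(int);o=env.state()['eef_pos'];c,s=np.cos(yaw),np.sin(yaw)
    L=(w[...,:2]-o[:2])@np.array([[c,-s],[s,c]])
    k=(h[...,0]-h[...,2]>55)&(L[...,0]>50)&(L[...,0]<135)&(abs(L[...,1])<56)&(abs(w[...,2]-zc)<20)
    q=np.c_[L[k],w[...,2][k]];A=np.c_[q[:,0]-78,q[:,1],np.ones(len(q))]
    f=np.linalg.lstsq(A,q[:,2],rcond=None)[0];res=A@f-q[:,2];g=abs(res)<4
    f=np.linalg.lstsq(A[g],q[g,2],rcond=None)[0]
    print('panel slope x,y',f.round(3),'x max',np.percentile(q[g,0],99.5).round(1),'y',np.percentile(q[g,1],[.5,99.5]).round(1),len(q),rect(q[g]));return t,w
E
python3 - <<'E'
from m import *
p,w=handle(-.266); tilt(-.266,34)
s=env.state();print(s['eef_pos'],s['ft_force'])
E
```

```text
t: 18.85
eef_pos: [555.0, 304.9, 69.9]
tcp_rot: [3.142, 0.0, 2.875]
ft_force: [0.9, -0.4, -4.5]
opening: 0.197
grip_force: 30.0
handle rear x -98.2 y -17.6 17.5 pitch(nose down+) 0.022 top z at tcp 101.7 yaw rel 0.0
panel slope x,y [-8.6000e-02 -3.0000e-03  3.0491e+01] x max 119.3 y [-54.7  43.8] 316 (array([86.8, -4.5]), array([101.6,  64.8]), 88.9)
[554.8463875  304.83967605  69.66298729] [-0.28245522  1.17206191 -4.25359506]
```

```bash
sed -i 's/(L\[...,0\]>-100)&(L\[...,0\]<0)&(abs(L\[...,1\])<18)/(L[...,0]>-90)\&(L[...,0]<-35)\&(abs(L[...,1])<8)/; s/o\[2\]+32))<20/o[2]+32))<14/' m.py
python3 -m inch '[[0,0,0,0,0,0,1],[0,0,0,0,0,0,1],[0,0,0,0,0,0,1]]'
python3 - <<'E'
from m import *
p,w=handle(-.266); tilt(-.266,34)
s=env.state();print(s['eef_pos'],s['ft_force'])
E
```

```text
t: 19.32
eef_pos: [554.9, 304.8, 69.6]
tcp_rot: [-3.141, -0.0, 2.875]
ft_force: [0.2, -0.3, -4.0]
opening: 0.205
grip_force: 30.0
handle rear x -90.0 y -8.0 8.0 pitch(nose down+) 0.054 top z at tcp 99.3 yaw rel 0.002
panel slope x,y [-5.500e-02  6.000e-03  3.009e+01] x max 119.1 y [-53.9  47.4] 320 (array([87. , -2.5]), array([104.3,  64.9]), 89.4)
[554.90431832 304.82944309  69.64294087] [-1.30495661 -0.35528905 -3.56625291]
```

```bash
python3 -m inch '[[0,-0.04,0,0,0,-0.2,1],[0,-0.04,0,0,0,-0.2,1],[0,-0.04,0,0,0,-0.2,1],[0,0,0,0,0,0,1]]'
cat > k.py <<'E'
from m import *
p,w=handle(-.266); tilt(-.266,38)
s=env.state();print(s['t'],s['eef_pos'],s['ft_force'],s['moment'],s['tcp_rot'])
E
python3 k.py; python3 -m inch '[[0,0,0,0,0,0,1],[0,0,0,0,0,0,1],[0,0,0,0,0,0,1],[0,0,0,0,0,0,1]]' >/dev/null; python3 k.py
```

```text
t: 19.92
eef_pos: [554.3, 305.1, 75.9]
tcp_rot: [-3.142, 0.12, 2.876]
ft_force: [0.5, -0.1, -4.0]
opening: 0.2
grip_force: 30.0
handle rear x -89.8 y -8.0 8.0 pitch(nose down+) 0.102 top z at tcp 103.9 yaw rel 0.003
panel slope x,y [-7.4000e-02  1.3000e-02  3.1464e+01] x max 111.3 y [-54.6  49.6] 415 (array([81. , -2.5]), array([105.5,  61.7]), 90.0)
20.025 [554.74069354 304.99206411  75.74774161] [ 0.05781127 -0.15556554 -4.26455979] [ 0.16927163  0.1765016  -0.02556503] [3.14153454 0.11932158 2.87539498]
handle rear x -90.0 y -8.0 8.0 pitch(nose down+) 0.099 top z at tcp 103.8 yaw rel 0.001
panel slope x,y [-1.2000e-01 -9.0000e-03  3.1534e+01] x max 112.6 y [-54.1  49.6] 415 (array([81.5, -2.1]), array([105.,  62.]), 88.8)
20.625 [554.76761929 304.85299373  75.6652766 ] [-0.40588737 -0.83145632 -5.22883344] [0.16989964 0.0949486  0.02198091] [-3.14150953  0.12008797  2.87526846]
```

```bash
cat > kin.py <<'E'
from h import *
from scipy.optimize import least_squares
Ry=lambda a:R.from_euler('y',a).as_matrix();Rz=lambda a:R.from_euler('z',a).as_matrix()
def fk(q,P):
    a,L1,A,B,h,D=P
    R1=Rz(q[0]);R2=R1@Ry(q[1]);R3=R2@Ry(q[2]);R5=R3@Rz(q[3])@Ry(q[4])
    p=R1@np.array([a,0,h])+R2@np.array([0,0,L1])+R3@np.array([B,0,A])+R5@np.array([0,0,D])
    return p,R5@Rz(q[5]+np.pi/2)   # tool z along D
J=[([-1.2386,.49090,1.55893,0,1.09169,-.10559],[264.99,-566.05,187.754],[3.1415,0,.43777]),
([-.223582,.235037,1.978240,0,.928017,-2.017310],[443.624,-33.314,187.83],[-3.1414,0,-2.918606]),
([.565131,.552454,1.901042,0,.687571,-.739194],[417.231,342.574,52.590],[3.14127,0,2.87523]),
([.416087,.650787,1.701654,0,.789114,-.888292],[537.595,309.572,44.678],[3.1415,0,2.8753])]
s=env.state();J.append((list(s['joints']),list(s['eef_pos']),list(s['tcp_rot'])))
def res(P): return np.concatenate([fk(q,P)[0]-p for q,p,_ in J])
S=least_squares(res,[0,400,400,0,300,300]);P=S.x
def ik(p,Rt,q0):
    f=lambda q:np.r_[(fk(q,P)[0]-p)/100,(R.from_matrix(fk(q,P)[1].T@Rt)).as_rotvec()]
    s=least_squares(f,q0,xtol=1e-10);return s.x,abs(s.fun).max()
E
python3 - <<'E'
from kin import *
print(P.round(2),abs(S.fun).max())
for q,p,r in J: print((R.from_matrix(fk(q,P)[1].T@rot(r))).as_rotvec().round(4))
print(np.round(J[-1][0],3))
def path(yaw,grasps,phis):
    q=np.array(J[-1][0])
    for g in grasps:
      for ph in phis:
        Rt=rot([np.pi,0,yaw+np.pi])@Ry(-ph); # nose-up turn about tool y
        p=np.array(g)+19*Rt[:,2]
        q,e=ik(p,Rt,q);print(ph,np.round(g),q.round(2),round(e,4))
u=np.array([.965,-.263,0])
g0=np.array([554.8,305,64])
path(-.266,[g0],[.12,.3,.5,.7,.82,.9])
path(-.266,[g0-k*u+np.array([0,0,60]) for k in(0,75,150)],[.82])
path(-.283,[[400,0,140],[430,0,140],[574,-260,120],[574-130,-260+38,110]],[.82])
E
```

```text
[  -2.52  615.45  405.89   42.51 -250.36 -120.38] 64.30229869420862
[-0.  0.  0.]
[ 0.0001  0.0003 -0.0001]
[ 0.0001  0.0004 -0.0001]
[-0.0001  0.     -0.0001]
[-0. -0. -0.]
[ 0.435  0.598  1.715 -0.115  0.74  -0.788]
0.12 [555. 305.  64.] [ 0.48  0.67  1.66 -0.12  0.74 -0.73] 0.0
0.3 [555. 305.  64.] [ 0.46  0.68  1.6  -0.33  0.66 -0.61] 0.0
0.5 [555. 305.  64.] [ 0.43  0.69  1.54 -0.58  0.59 -0.43] 0.0
0.7 [555. 305.  64.] [ 0.41  0.69  1.48 -0.87  0.56 -0.23] 0.0
0.82 [555. 305.  64.] [ 0.4   0.69  1.45 -1.04  0.55 -0.11] 0.0
0.9 [555. 305.  64.] [ 0.4   0.69  1.42 -1.15  0.55 -0.03] 0.0
0.82 [555. 305. 124.] [ 0.4   0.64  1.39 -0.9   0.62 -0.28] 0.0
0.82 [482. 325. 124.] [ 0.47  0.56  1.54 -1.    0.62 -0.11] 0.0
0.82 [410. 344. 124.] [ 0.56  0.49  1.68 -1.08  0.65  0.05] 0.0
0.82 [400   0 140] [-0.06  0.34  1.89 -1.04  0.19 -0.39] 0.0
0.82 [430   0 140] [-0.05  0.38  1.82 -0.93  0.21 -0.5 ] 0.0
0.82 [ 574 -260  120] [-0.41  0.67  1.33  0.27  0.34 -1.91] 0.0
0.82 [ 444 -222  110] [-0.43  0.5   1.7   0.72  0.17 -2.39] 0.0
```

```bash
sed -i 's/a,L1,A,B,h,D=P/a,L1,A,B,h,D,e,e5=P/; s/np.array(\[0,0,D\])/np.array([0,e5,D])/; s/np.array(\[a,0,h\])/np.array([a,e,h])/; s/\[0,400,400,0,300,300\]/[0,400,400,0,300,300,66,0]/' kin.py
cat > chk.py <<'E'
from kin import *
print(P.round(2),abs(S.fun).max())
def path(yaw,grasps,phis):
    q=np.array(J[-1][0])
    for g in grasps:
      for ph in phis:
        Rt=rot([np.pi,0,yaw+np.pi])@Ry(-ph)
        p=np.array(g)+19*Rt[:,2]
        q,e=ik(p,Rt,q);print(ph,np.round(g),q.round(2),round(e,4))
u=np.array([.965,-.263,0])
g0=np.array([554.8,305,64])
path(-.266,[g0],[.12,.3,.5,.7,.82,.9])
path(-.266,[g0-k*u+np.array([0,0,60]) for k in(0,75,150)],[.82])
path(-.283,[[400,0,140],[430,0,140],[574,-260,120],[574-130,-260+38,110]],[.82])
print('bricks from yaw variants')
path(-.283,[[574,-260,120],[444,-222,110]],[.6,.82])
E
python3 chk.py
```

```text
[-1.0000e-02  5.8681e+02  4.1101e+02  4.3090e+01  1.9654e+02  2.9861e+02
  6.5970e+01 -9.0000e-02] 0.018641422707560196
0.12 [555. 305.  64.] [ 0.43  0.64  1.73 -0.12  0.68 -0.78] 0.0
0.3 [555. 305.  64.] [ 0.49  0.62  1.82 -0.42  0.51 -0.47] 0.0
0.5 [555. 305.  64.] [ 0.55  0.63  1.91 -0.99  0.43  0.13] 0.0
0.7 [555. 305.  64.] [ 0.62  0.66  1.99 -1.57  0.52  0.75] 0.0
0.82 [555. 305.  64.] [ 0.66  0.69  2.03 -1.79  0.64  1.  ] 0.0
0.9 [555. 305.  64.] [ 0.68  0.72  2.05 -1.88  0.73  1.12] 0.0
0.82 [555. 305. 124.] [ 0.66  0.58  2.01 -1.6   0.62  0.77] 0.0
0.82 [482. 325. 124.] [ 0.79  0.55  2.08 -1.55  0.69  0.85] 0.0
0.82 [410. 344. 124.] [ 0.93  0.54  2.14 -1.47  0.75  0.91] 0.0
0.82 [400   0 140] [-0.04  0.37  2.69  0.26 -0.74 -1.6 ] 0.0
0.82 [430   0 140] [-0.04  0.37  2.62  0.29 -0.67 -1.63] 0.0
0.82 [ 574 -260  120] [-0.65  0.53  2.19 -0.65 -0.45 -1.23] 0.0
0.82 [ 444 -222  110] [-0.81  0.49  2.51 -0.6  -0.71 -1.47] 0.0
bricks from yaw variants
0.6 [ 574 -260  120] [-0.61  0.49  2.06 -1.69 -0.18 -0.16] 0.0
0.82 [ 574 -260  120] [-0.65  0.53  2.19 -0.65 -0.45 -1.23] 0.0
0.6 [ 444 -222  110] [-0.74  0.39  2.37 -0.98 -0.3  -1.  ] 0.0
0.82 [ 444 -222  110] [-0.81  0.49  2.51 -0.6  -0.71 -1.47] 0.0
```

```bash
cat > k2.py <<'E'
from m import *
F=[];M=[]
for i in range(6):
    if i%2: p=env.read_camera('wrist')
    else: t=env.read_camera('top')
    s=env.state();F.append(s['ft_force']);M.append(s['moment'])
F=np.mean(F,0);M=np.mean(M,0);print(F.round(2),M.round(3),'about v',M@np.array([.263,.965,0]),'about u',M@np.array([.965,-.263,0]))
w=wcloud(p);o=s['eef_pos'];y=-.266;c,s_=np.cos(y),np.sin(y)
L=(w[...,:2]-o[:2])@np.array([[c,-s_],[s_,c]]);z=w[...,2]
h=p['img'].astype(int)
for lo in range(-130,-10,6):
    k=(L[...,0]>lo)&(L[...,0]<=lo+6)&(abs(L[...,1])<6)&(z>o[2]+10)&(z<o[2]+70)
    if k.any(): print(lo,k.sum(),np.round(np.nanmedian(z[k]),1),end=' | ')
save(p,'w3.png')
w=cloud(t);L=(w[...,:2]-o[:2])@np.array([[c,-s_],[s_,c]]);z=w[...,2];h=t['img'].astype(int)
print()
for lo in range(60,150,6):
    k=(L[...,0]>lo)&(L[...,0]<=lo+6)&(abs(L[...,1])<20)&(z<60)
    if k.any(): print(lo,k.sum(),np.round(np.nanmedian(z[k]),1),np.median(h[k],0).astype(int).tolist(),end=' | ')
E
python3 k2.py
```

```text
[-0.03  0.1  -3.95] [0.166 0.078 0.002] about v 0.11897886081361006 about u 0.13991248623829244
-106 99 112.7 | -100 277 113.4 | -94 275 112.9 | -88 286 112.3 | -82 284 111.7 | -76 271 111.2 | -70 271 110.5 | -64 254 109.9 | -58 248 109.4 | -52 224 108.8 | -46 234 108.0 | -40 214 107.4 | -34 214 106.8 | -28 194 106.2 | -22 192 105.7 | -16 173 105.1 | 
60 15 33.8 [183, 129, 96] | 66 16 31.4 [183, 129, 96] | 72 17 32.5 [183, 128, 96] | 78 16 32.0 [182, 127, 95] | 84 17 31.3 [183, 126, 95] | 90 13 27.7 [183, 127, 95] | 96 12 29.6 [182, 127, 95] | 102 15 27.6 [182, 127, 96] | 108 10 26.3 [175, 123, 93] | 114 6 4.9 [115, 92, 83] | 120 18 4.0 [88, 83, 82] | 126 16 4.9 [87, 83, 82] | 132 15 2.8 [87, 82, 82] | 138 18 3.9 [87, 83, 82] | 144 16 1.4 [87, 82, 82] |
```

View pics/w3.png

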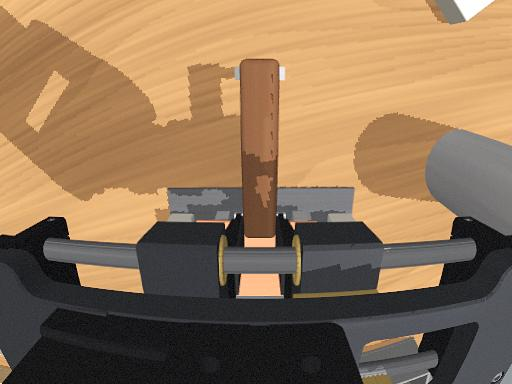

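```bash
python3 -m inch '[[0,0,0,0.05,0,0.4,1],[0,0,0,0.05,0,0.5,1],[0,0,0,0.05,0,0.5,1],[0,0,0,0.05,0,0.5,1],[0,0,0,0.05,0,0.5,1],[0,0,0,0.05,0,0.4,1],[0,0,0,0.05,0,0.2,1],[0,0,0,0,0,0,1],[0,0,0,0,0,0,-0.2],[0,0,0,0,0,0,-0.2],[0,0,0,0,0,0,-0.2],[0,0,0,0,0,0,-0.2]]'
python3 k2.py
cat > chk.py <<'E'
from kin import *
import sys
u=np.array([.965,-.263,0])
def path(yaw,grasps,ph,q0,s=28):
    q=np.array(q0)
    for g in grasps:
        Rt=rot([np.pi,0,yaw+np.pi])@Ry(-ph);p=np.array(g)+(78-s)*Rt[:,2]
        q,e=ik(p,Rt,q);print(ph,np.round(g),'tcp',p.round(1),q.round(2),round(e,4))
g0=np.array([550,306,64])
for ph in (.2,.37):
    path(-.266,[g0,g0-130*u+np.array([0,0,40])],ph,J[-1][0])
    path(-.283,[[450,80,140],[564,-258,120],[564-130,-258+38,110]],ph,[0,.4,2.1,0,.4,-1.8])
E
python3 chk.py
```

```text
t: 22.42
eef_pos: [554.8, 304.8, 45.4]
tcp_rot: [-3.141, 0.12, 2.875]
ft_force: [0.5, -0.1, -0.6]
opening: 0.558
grip_force: 0.0
[ 0.09 -0.21  0.06] [ 0.118 -0.091  0.   ] about v -0.05653827899835869 about u 0.1379700370919785
-106 154 71.1 | -100 242 71.7 | -94 241 71.8 | -88 250 72.0 | -82 249 72.2 | -76 239 72.3 | -70 244 72.6 | -64 232 72.7 | -58 233 73.0 | -52 233 73.3 | -46 227 73.4 | -40 226 73.6 | -34 209 73.6 | -28 209 73.9 | -22 187 74.0 | -16 188 74.5 | 
60 16 28.7 [183, 135, 100] | 66 16 27.8 [183, 135, 100] | 72 17 27.0 [183, 134, 100] | 78 17 27.3 [183, 133, 99] | 84 16 27.7 [182, 132, 99] | 90 17 28.3 [182, 132, 99] | 96 13 28.5 [183, 133, 100] | 102 14 28.6 [183, 134, 100] | 108 14 27.5 [179, 134, 102] | 114 7 12.9 [150, 135, 114] | 120 13 4.3 [102, 93, 93] | 126 16 3.7 [87, 83, 83] | 132 16 5.0 [86, 82, 81] | 138 18 4.2 [87, 83, 81] | 144 14 5.6 [86, 82, 81] | 0.2 [550 306  64] tcp [559.6 303.4  15. ] [ 0.45  0.68  1.79 -0.26  0.54 -0.64] 0.0
0.2 [425. 340. 104.] tcp [434.1 337.6  55. ] [ 0.63  0.53  1.96 -0.3   0.54 -0.43] 0.0
0.2 [450  80 140] tcp [459.5  77.2  91. ] [ 0.07  0.36  2.17 -0.17  0.43 -1.07] 0.0
0.2 [ 564 -258  120] tcp [ 573.5 -260.8   71. ] [-0.56  0.57  1.81  0.1   0.57 -1.92] 0.0
0.2 [ 434 -220  110] tcp [ 443.5 -222.8   61. ] [-0.64  0.45  2.14  0.19  0.37 -2.1 ] 0.0
0.37 [550 306  64] tcp [567.4 301.2  17.4] [ 0.5   0.67  1.86 -0.66  0.42 -0.22] 0.0
0.37 [425. 340. 104.] tcp [442.  335.4  57.4] [ 0.69  0.54  2.02 -0.71  0.47  0.  ] 0.0
0.37 [450  80 140] tcp [467.4  75.   93.4] [ 0.11  0.35  2.26 -0.64  0.23 -0.58] 0.0
0.37 [ 564 -258  120] tcp [ 581.4 -263.    73.4] [-0.58  0.54  1.92  0.32  0.34 -2.15] 0.0
0.37 [ 434 -220  110] tcp [ 451.4 -225.    63.4] [-0.68  0.44  2.24  0.86  0.18 -2.79] 0.0
```

```bash
python3 -m inch '[[0,-0.06,0,0,0,0,-0.2],[0,-0.06,0,0,0,0,-0.2],[0,0,0,0.13,0,0.54,-0.2],[0,0,0,0.13,0,0.54,-0.2],[0,0,0,0.13,0,0.54,-0.2],[0,0,0,0.13,0,0.54,-0.2],[0,0,0,0.13,0,0.54,-0.2],[0,0,0,0.07,0,0.27,-0.2],[0,0,0,0.07,0,0.27,-0.2],[0,0,0,0,0,0,-0.2]]'
python3 -m inch '[[0,0,0,0.07,0,0.3,-0.2],[0,0,0,0,0,0,-0.2],[0,0,0,0,0,0,1],[0,0,0,0,0,0,1],[0,0,0,0,0,0,1],[0,0,0,0,0,0,1],[0,0,0,0,0,0,1],[0,0,0,0,0,0,1]]'
python3 k2.py
```

```text
t: 23.98
eef_pos: [554.8, 304.9, 12.0]
tcp_rot: [-3.141, 0.24, 2.875]
ft_force: [-0.6, -0.5, 0.4]
opening: 0.603
grip_force: 0.0
t: 24.98
eef_pos: [554.9, 304.9, 9.1]
tcp_rot: [-3.142, 0.24, 2.875]
ft_force: [0.2, 0.2, 0.3]
opening: 0.208
grip_force: 30.0
[0.14 0.18 0.57] [ 0.164 -0.004  0.011] about v 0.039188216984920476 about u 0.15902115460370642
-106 413 71.1 | -100 491 71.7 | -94 497 71.8 | -88 483 72.0 | -82 457 72.2 | -76 432 72.4 | -70 426 72.6 | -64 393 72.7 | -58 366 72.9 | -52 352 73.1 | -46 329 73.3 | -40 314 73.5 | -34 281 73.8 | -28 176 73.9 | 
60 16 28.7 [182, 134, 100] | 66 16 26.8 [182, 134, 100] | 72 17 26.8 [182, 133, 99] | 78 17 30.7 [182, 133, 99] | 84 16 27.6 [182, 132, 99] | 90 13 26.1 [182, 132, 99] | 96 12 29.3 [182, 133, 100] | 102 16 27.5 [182, 133, 99] | 108 14 26.1 [180, 134, 103] | 114 5 11.2 [146, 126, 113] | 120 15 5.8 [104, 99, 95] | 126 16 4.1 [88, 83, 82] | 132 16 3.5 [87, 82, 81] | 138 16 3.3 [87, 83, 81] | 144 14 6.4 [86, 81, 81] |
```

```bash
python3 -m inch '[[0,0,0,-0.12,0,-0.485,1],[0,0,0,0.29,0,-0.07,1],[0,0,0,-0.12,0,-0.485,1],[0,0,0,-0.12,0,-0.485,1],[0,0,0,-0.05,0,-0.19,1],[0,0,0,-0.05,0,-0.19,1],[0,0,0,-0.05,0,-0.19,1],[0,0,0,-0.05,0,-0.19,1],[0,0,0,-0.05,0,-0.19,1],[0,0,0,-0.07,0,-0.29,1],[0,0,0,-0.07,0,-0.29,1],[0,0,0,0,0,0,1]]'
python3 k2.py; python3 -c "
from m import *
tilt(-.266,38)"
```

```text
t: 26.78
eef_pos: [552.3, 305.6, 40.1]
tcp_rot: [3.141, 0.24, 2.875]
ft_force: [-0.5, -0.8, -5.7]
opening: 0.209
grip_force: 30.0
[ 0.43  0.21 -5.07] [0.275 0.474 0.004] about v 0.5297090400733593 about u 0.14029386223166146
-106 444 101.8 | -100 492 102.6 | -94 495 102.7 | -88 480 102.9 | -82 458 103.0 | -76 444 103.2 | -70 411 103.4 | -64 400 103.5 | -58 369 103.7 | -52 345 103.9 | -46 334 104.1 | -40 303 104.2 | -34 289 104.4 | -28 174 104.6 | 
60 14 42.4 [182, 134, 100] | 66 18 41.8 [182, 136, 101] | 72 14 41.8 [182, 136, 101] | 78 15 42.9 [182, 134, 101] | 84 19 42.5 [182, 133, 100] | 90 12 44.0 [179, 131, 98] | 96 15 44.5 [179, 133, 100] | 102 14 44.0 [180, 133, 100] | 108 14 44.3 [181, 134, 100] | 114 10 44.3 [173, 131, 100] | 126 14 4.2 [107, 90, 84] | 132 16 4.3 [88, 83, 82] | 138 14 2.9 [87, 82, 81] | 144 19 3.9 [87, 82, 82] | panel slope x,y [ 2.6000e-02 -3.0000e-03  4.3158e+01] x max 118.6 y [-54.2  49.7] 492 (array([84.4, -2.2]), array([ 68.7, 105.2]), 0.0)
```

```bash
python3 -m inch '[[0,0.025,0,0,0,0,1],[0,0,0,0.49,0,-0.11,1],[0,0,0,0.98,0,-0.21,1],[0,0,0,1.46,0,-0.32,1],[0,0,0,1.95,0,-0.43,1],[0,0,0,1.95,0,-0.43,1],[0,0,0,1.95,0,-0.43,1],[0,0,0,1.95,0,-0.43,1],[0,0,0,1.46,0,-0.32,1],[0,0,0,1.46,0,-0.32,1],[0,0,0,0.98,0,-0.21,1],[0,0,0,0,0,0,1]]'
python3 -c "
from m import *
p,w=handle(-.266)
t,w=tilt(-.266,43)
o=env.state()['eef_pos'];g=o[:2]+80*np.array([.965,-.263])
print(panelfit(t,w,g,34,60));print(env.state()['eef_pos'],env.state()['joints'].round(2))"
```

```text
t: 28.62
eef_pos: [407.2, 345.3, 40.0]
tcp_rot: [-3.142, 0.215, 2.876]
ft_force: [-0.6, -0.5, -5.8]
opening: 0.207
grip_force: 30.0Traceback (most recent call last):
  File "<string>", line 3, in <module>
    p,w=handle(-.266)
        ~~~~~~^^^^^^^
  File "m.py", line 46, in handle
    q=np.c_[L[k],w[...,2][k]];f=np.polyfit(q[:,0],q[:,2],1);r=np.polyfit(q[:,0],q[:,1],1)
                                ~~~~~~~~~~^^^^^^^^^^^^^^^^^
    raise TypeError("expected non-empty vector for x")
TypeError: expected non-empty vector for x
```

```bash
python3 -m inch '[[0,0,0,-0.41,-0.91,-0.11,1],[0,0,0,-0.82,-1.81,-0.21,1],[0,0,0,-1.23,-2.72,-0.32,1],[0,0,0,-1.43,-3.17,-0.37,1],[0,0,0,-1.43,-3.17,-0.37,1],[0,0,0,-1.43,-3.17,-0.37,1],[0,0,0,-1.43,-3.17,-0.37,1],[0,0,0,-1.43,-3.17,-0.37,1],[0,0,0,-1.11,-2.45,-0.29,1]]'
python3 -m inch '[[0,0,0,-1.75,-2.41,0.38,1],[0,0,0,-2.04,-2.81,0.44,1],[0,0,0,-2.04,-2.81,0.44,1],[0,0,0,-2.04,-2.81,0.44,1],[0,0,0,-2.04,-2.81,0.44,1],[0,0,0,-2.04,-2.81,0.44,1],[0,0,0,-2.04,-2.81,0.44,1],[0,0,0,-2.04,-2.81,0.44,1],[0,0,0,-1.75,-2.41,0.38,1],[0,0,0,-1.75,-2.41,0.38,1],[0,0,0,-1.16,-1.61,0.25,1],[0,0,0,-0.58,-0.8,0.13,1],[0,0,0,-0.58,-0.8,0.13,1],[0,0,0,0,0,0,1],[0,0,0,0,0,0,1]]'
python3 - <<'E'
from m import *
t,w=tilt(-.266,93)
o=env.state()['eef_pos'];g=o[:2]+74*np.array([.965,-.263])
print(panelfit(t,w,g,82,110),'bricks fit',fit(w,(647,-281,-.283),BB,46,66));print(o,env.state()['joints'].round(2))
u=t['img'][100:200,270:400];cv2.imwrite('pics/c5.png',cv2.resize(u,None,fx=5,fy=5,interpolation=cv2.INTER_CUBIC)[...,::-1])
E
```

```text
t: 29.8
eef_pos: [440.1, 87.4, 90.5]
tcp_rot: [-3.141, 0.215, 2.874]
ft_force: [-0.1, -0.1, -4.3]
opening: 0.209
grip_force: 30.0
t: 31.68
eef_pos: [576.7, -258.7, 90.4]
tcp_rot: [3.142, 0.215, 2.876]
ft_force: [0.3, -0.5, -4.9]
opening: 0.208
grip_force: 30.0
panel slope x,y [-8.0000e-03 -3.0000e-03  9.1347e+01] x max 119.5 y [-53.2  49.2] 358 (array([85.1, -2. ]), array([103.2,  69.2]), 89.9)
((array([ 652.1, -282. ]), array([105.2,  81.6]), 74.6), array([ 667.9, -272.5,   91. ]), 375) bricks fit (array([ 6.495248e+02, -2.821165e+02, -2.711000e-01]), np.float64(0.0051))
[ 576.77297975 -258.69020747   90.42996719] [-0.56  0.54  1.8   0.11  0.59 -1.94]
```

View pics/c5.png

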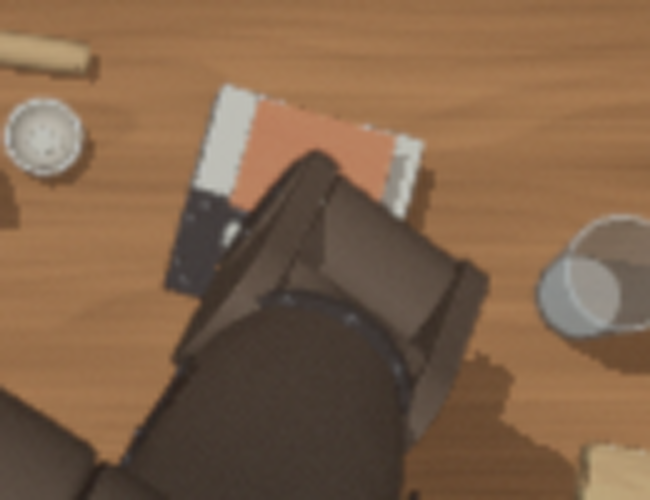

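```bash
python3 -m inch '[[0,0,0,0.06,0,0.29,1],[0,0,0,0.13,0,0.59,1],[0,0,0,0.15,0,0.68,1],[0,0,0,0.13,0,0.59,1],[0,0,0,0.06,0,0.29,1],[0,0,0,0.04,0,0.2,1],[0,0,0,0.03,0,0.12,1],[0,0,0,0.03,0,0.12,1],[0,0,0,0.03,0,0.12,1],[0,0,0,0.03,0,0.12,1],[0,0,0,0.03,0,0.12,1],[0,0,0,0.03,0,0.12,1],[0,0,0,0.05,0,0.25,1],[0,0,0,0.05,0,0.25,1],[0,0,0,0.05,0,0.25,1],[0,0,0,0.05,0,0.25,1],[0,0,0,0,0,0,1]]'
python3 - <<'E'
from m import *
t,w=tilt(-.266,59)
print(env.state()['eef_pos'],env.state()['ft_force'])
E
```

```text
t: 33.85
eef_pos: [576.9, -259.3, 45.5]
tcp_rot: [3.142, 0.215, 2.875]
ft_force: [0.2, 0.2, -1.3]
opening: 0.21
grip_force: 30.0
panel slope x,y [1.4000e-02 4.0000e-03 5.9613e+01] x max 118.4 y [-52.7  49.3] 376 (array([86. , -1.5]), array([ 67.9, 103. ]), 1.9)
[ 576.96103384 -259.32863167   45.71871782] [ 0.09099586 -0.09804094 -1.71949813]
```

```bash
python3 -m inch '[[0,0,0,0.49,0.01,-0.11,1],[0,0,0,0.98,0.02,-0.21,1],[0,0,0,1.46,0.02,-0.32,1],[0,0,0,1.46,0.02,-0.32,1],[0,0,0,1.46,0.02,-0.32,1],[0,0,0,1.46,0.02,-0.32,1],[0,0,0,1.46,0.02,-0.32,1],[0,0,0,1.46,0.02,-0.32,1],[0,0,0,1.46,0.02,-0.32,1],[0,0,0,1.46,0.02,-0.32,1],[0,0,0,1.46,0.02,-0.32,1],[0,0,0,0.49,0.01,-0.11,1],[0,0,0,0,0,0,1]]'
python3 - <<'E'
from m import *
t=env.read_camera('top');w=cloud(t)
print(panelfit(t,w,(648,-281),54,70),'bricks fit',fit(w,(648,-281,-.28),[(-60,60,-78,78)],46,66))
s=env.state();print(s['eef_pos'],s['joints'].round(2),s['ft_force'])
u=t['img'][100:260,230:420];cv2.imwrite('pics/c6.png',cv2.resize(u,None,fx=3.7,fy=3.7,interpolation=cv2.INTER_CUBIC)[...,::-1])
E
```

```text
t: 35.52
eef_pos: [428.4, -216.7, 46.1]
tcp_rot: [-3.141, 0.215, 2.875]
ft_force: [0.8, 0.0, -2.2]
opening: 0.205
grip_force: 30.0
((array([ 648.1, -280.5]), array([102.5,  91.8]), 73.8), array([ 648.7, -279.9,   59.7]), 630) bricks fit (array([ 6.491377e+02, -2.817033e+02, -2.830000e-01]), np.float64(0.0357))
[ 428.71468537 -216.84346459   46.06128177] [-0.66  0.46  2.2   0.29  0.29 -2.23] [ 0.57596121  0.44223754 -1.26871495]
```

View pics/c6.png

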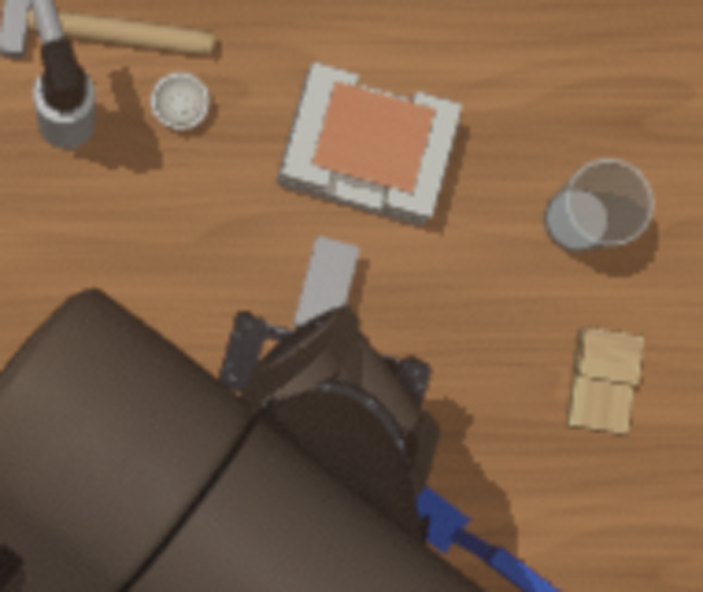

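```bash
python3 -m inch '[[0,0,0,0.1,0,0.48,1],[0,0,0,0.15,0,0.73,1],[0,0,0,0.15,0,0.73,1],[0,0,0,0.15,0,0.73,1],[0,0,0,0.1,0,0.48,1],[0,0,0,0.06,0,0.3,1],[0,0,0,0.04,0,0.15,1],[0,0,0,0.03,0,0.1,1],[0,0,0,0.02,0,0.08,1],[0,0,0,0,0,0,1]]'; python3 k2.py
```

```text
t: 36.83
eef_pos: [428.7, -216.6, 7.4]
tcp_rot: [-3.141, 0.215, 2.875]
ft_force: [0.7, -0.5, -2.4]
opening: 0.211
grip_force: 30.0
[ 0.25 -0.27 -1.74] [0.113 0.011 0.024] about v 0.04043490637835326 about u 0.10629822007913721
-106 306 71.7 | -100 494 72.7 | -94 502 72.7 | -88 481 72.7 | -82 462 72.7 | -76 442 72.8 | -70 426 72.8 | -64 408 72.7 | -58 377 72.8 | -52 356 72.8 | -46 338 72.8 | -40 311 72.8 | -34 291 72.9 | -28 249 72.9 | 
60 16 4.5 [160, 157, 155] | 66 17 2.5 [160, 156, 156] | 72 16 5.0 [160, 157, 155] | 78 15 4.3 [160, 157, 155] | 84 17 4.9 [160, 157, 155] | 90 16 3.2 [159, 156, 154] | 96 14 4.2 [159, 156, 155] | 102 17 3.9 [159, 156, 154] | 108 18 5.8 [159, 155, 154] | 114 15 4.4 [158, 153, 149] | 120 14 -0.1 [157, 122, 95] | 126 16 -0.8 [157, 116, 79] | 132 15 -1.1 [158, 116, 80] | 138 17 0.6 [158, 116, 80] | 144 15 -0.6 [153, 113, 78] |
```

Level and about 1 mm above the bench; lower 0.9 mm, release, rise.

```bash
python3 -m inch '[[0,0,0,0.02,0,0.09,1],[0,0,0,0,0,0,1],[0,0,0,0,0,0,-0.2],[0,0,0,0,0,0,-0.2],[0,0,0,0,0,0,-0.2],[0,0,0,0,0,0,-0.2],[0,0,0,-0.1,0,-0.45,-0.2],[0,0,0,-0.3,0,-1.4,-0.2],[0,0,0,-0.5,0,-2.4,-0.2],[0,0,0,-0.5,0,-2.4,-0.2],[0,0,0,-0.5,0,-2.4,-0.2],[0,0,0,-0.5,0,-2.4,-0.2],[0,0,0,0,0,0,-0.2],[0,0,0,0,0,0,-0.2]]'
python3 - <<'E'
from m import *
t=env.read_camera('top');w=cloud(t)
print(panelfit(t,w,(648,-281),54,70))
p=env.read_camera('wrist');w=wcloud(p)
m=sel(w,(390,-205),110,62,80);print('handle',rect(w[m]),np.median(w[m][:,2]))
s=env.state();print(s['t'],s['eef_pos'],s['ft_force'])
u=p['img'];h=t['img'];cv2.imwrite('pics/f.png',np.hstack([cv2.resize(u,(400,300)),cv2.resize(h,(400,300))])[...,::-1])
E
```

```text
t: 38.88
eef_pos: [427.4, -216.2, 123.0]
tcp_rot: [-3.142, 0.215, 2.875]
ft_force: [-0.3, 0.0, 0.6]
opening: 0.601
grip_force: 0.0
((array([ 649. , -280.9]), array([103.5,  90.6]), 73.5), array([ 648.8, -280.1,   59.7]), 631)
handle (array([ 379.5, -203.3]), array([ 20.4, 103.5]), 75.2) 71.43803098140728
38.975 [ 427.32371058 -216.11276818  122.54356123] [-0.48001266 -0.0202176  -0.83852365]
```

View pics/f.png

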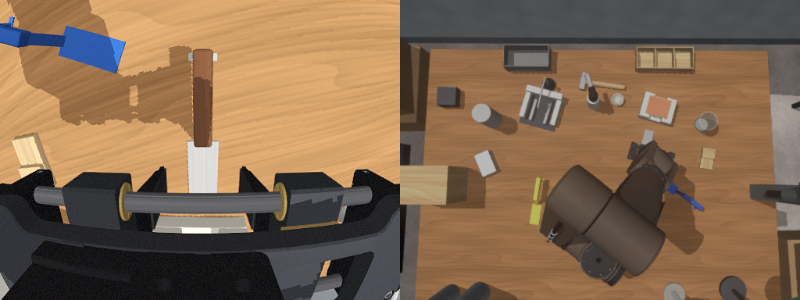

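The spatula stands level on the bench and clear of the gripper: handle at (202,95) in the left half, blade at (203,165). The panel lies centred on the bricks at (659,107) in the right half, and the other things have not moved.

```bash
python3 -c "
from cell import env
print(env.job_done())"
```

```text
the job is handed in; nothing more can be done
None
```

The job is done and handed in at about 39 s: the panel is on the cooling bricks, about 1 mm off centre and square to within about 0.01 rad, and the spatula stands blade down on the bench; in two early lifts the spatula slipped in the grip and tilted the panel on its rails, so I set it back, gripped the handle deeper and carried it level from there.

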